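# Tip the flat carton over onto the parcel scale, label up

### The job

The flat carton on the bench lies label down: slide it up square against the front of the parcel scale, push its free end up until it stands on end against the scale's front edge, then tip it on over so that it lies upside down on the platform. Then slide it back until its end sits flat against the parcel stop at the rear, wholly on the platform, and let go. It is a thin-walled carton that crushes easily, so push it only lightly, do not lean on the scale, and leave everything else on the bench where it is.

Things in the scene. Friction and masses are not known exactly. Their poses are not given: they have to be found in the camera images.
- carton: Closed flat kraft carton, a stiff block 140 mm long (x), 100 mm wide (y), 26 mm thick (z), 0.18 to 0.35 kg. Origin: centre of the label face, underneath at the start. z points from the label face to the taped face: up at the start, down at the end. It starts flat on the bench 6 to 15 cm in front of the scale, x pointing at the scale within about 20 degrees. Over 20 N of push crushes it.
- carton_mid (a point): Centre of the carton, 13 mm from both big faces; axes as the carton's. Fingers grip cardboard well: with the far end against the scale, a push of some 10 N on the free end face, at half its height, lets them carry that end up in an arc; a few N slip. The far end's foot slides out from the scale meanwhile, by up to 26 mm. Stood on end the carton stays up by itself.
- scale: Low parcel scale, fixed: a smooth steel pan 180 mm deep (x), 240 mm wide (y), with straight upright sides, topped by a non-slip rubber mat 30 mm above the bench. Origin on the bench under the pan's centre; x points from front to rear, z up. Front side: flat upright wall at x = -90 mm, 6 to 30 mm high. Behind the stop (x over 95 mm) a column carries a display, up to 265 mm high.
- scale_edge (a point): Middle of the upper front edge of the platform, 30 mm above the bench; axes as the scale's. A carton stood on end against the front tips over this edge and drops flat on the mat when its upper end is pushed 6 to 10 cm to the rear; its near end then hangs over the edge by some cm.
- scale_stop (a point): Middle of the foot of the parcel stop's face, on the pan (30 mm above the bench), axes as the scale's. The stop is an upright plate 200 mm wide at the rear of the pan, rising 40 mm above it; its face is the plane x = +85 mm of the scale.
- tape_roll: Bystander: roll of tape 96 mm across, 48 mm high; origin at the centre of its underside.
- bearing: Bystander: steel ball bearing, 62 mm across, 16 mm high, lying flat; origin at the centre of its underside.
- small_carton: Bystander: small carton 60 x 60 x 50 mm high; origin at the centre of its underside.
- stapler: Bystander: stapler 130 x 36 x 50 mm high, long along its x; origin at the centre of its underside.
- module: Bystander: grey control module 90 x 60 x 62 mm high with green terminal strips; origin at the centre of its underside.
- scanner: Bystander: hand scanner on its stand, 85 x 70 x 130 mm high; origin at the centre of its underside.
- marker: Bystander: marker pen 130 mm long (its x), 17 mm across, lying; origin at the middle of its underside.
Mind the look-alikes: they are no part of the job. Leave any blue, green or grey look-alike of the carton alone.

How it is judged:
On the way, in this order (a step that is already met when the one before it is completed fails the run):
1. the carton lies flat on the bench, square (within 6 degrees) against the front of the scale (x of carton_mid in the frame of scale between -0.1645 and -0.148 m and angle between carton's own z axis and vertical below 0.08 rad and angle between the x axis of carton and the x axis of scale, either way round below 0.1 rad), for 0.1 s.
2. the carton stands on end against the front of the scale (within 20 degrees of upright) (angle between carton's own z axis and vertical between 1.22 and 1.92 rad and x of carton_mid in the frame of scale below -0.08 m and z of carton_mid in the frame of scale below 0.08 m), for 0.05 s.
3. the carton has tipped over and lies upside down on the platform (angle between carton's own z axis and vertical above 3 rad and z of carton_mid in the frame of scale between 0.037 and 0.049 m), for 0.2 s.
At the end, for the whole second after the job is handed in: The carton lies label face up (upside down from its start, flat within 5 degrees) on the scale's platform, its end within 4 mm of the parcel stop and square to it within 4 degrees, wholly on the platform (its centre within 70 mm of the scale's middle line), at rest (angle between carton's own z axis and vertical above 3.05 rad and z of carton_mid in the frame of scale between 0.038 and 0.048 m and x of carton_mid in the frame of scale between 0.011 and 0.0195 m and y of carton_mid in the frame of scale between -0.07 and 0.07 m and angle between the x axis of carton and the x axis of scale, either way round below 0.07 rad and linear speed of carton below 0.02 m/s); the robot touches nothing.
It fails at once if the robot presses the carton with more than 20 N (crushed) (contact force between any of the fingers, the arm and carton above 20 N).
It fails at once if the robot leans on the scale with more than 15 N (contact force between any of the fingers, the arm and scale above 15 N).
It fails at once if a bystander is moved more than 30 mm (distance of any of tape_roll, bearing, small_carton, stapler, module, scanner, marker from where it was at the start of the episode above 0.03 m).
It also fails if it takes over 72 s, if anything falls off the work surface, if the arm or the gripper's body presses on something with over 40 N, if the wrist force passes 120 N, or if a joint passes its speed limit or range.

### The arm

A 6-joint arm with a two-finger parallel gripper is mounted at the origin on the work surface. World frame = base frame: x ahead of the robot, y to its left, z up, the work surface at z = 0. Lengths are in m, angles in rad, forces in N, time in s.
With the tool pointing down it reaches from about 0.35 to 0.975 m from the base axis. Payload 7.1 kg.
Tool frame: the origin (TCP) lies on the centre line of the jaws, within the pads' length; the fingertips stand 17 mm ahead of it and the grasp point (between the pads) lies 2 mm behind it; z points along the fingers, y is the direction in which the jaws open and shut (so a half turn about z gives the same grasp; the last joint's range is limited). The gripper opens to 88 mm and grips with 3 to 60 N. Pads are 20 mm wide; open, the fingers measure 115 mm over their backs; the gripper's body (75 mm by 178 mm) begins 61 mm behind the grasp point.
Start: joints at [1.132, 0.423, 1.63, -0, 1.089, -0.019], TCP at [0.255, 0.571, 0.24] pointing down, gripper open.
Joint ranges: [-3, 3], [-0.9, 2.11], [0.09, 2.58], [-1.31, 4.45], [0.11, 2.69], [-2.54, 2.54]. Speed limits (rad/s): [2.39, 2.39, 3.01, 3.14, 3.14, 3.14].

### API

Orientations are given as a rotation vector (axis times angle).
In Python, from workcell import env gives the robot as it stands.
- The arm moves only by the tool arm_command, never from a script. Its argument "increments" is a list of rows, each a list of 7 numbers: the turn, a rotation vector about the tool's x, y, z in rad, then the shift along the tool's x, y, z in m, then the opening in per cent of the stroke, from 0 (shut) to 100 (fully open). In form: [[rx, ry, rz, dx, dy, dz, hand], ...]. A call has 1 to 20 rows; each row is the pose to reach, as a shift and turn from the pose measured when the call began, along the tool's axes at that moment; what a row does not reach only later rows make up. A row lasts 1/10 s, in which the tool goes at most 50 mm and 8.59 degrees, less where a joint would pass 70% of its speed; a pose out of reach is approached as far as the arm can. A call with a gripper value outside its range is refused whole. The fingers move at their own pace and stop on an object; "newtons" is the grip in N (left out, the last holds). Time passes only in rows, so rows that repeat a pose let the fingers close. It gives the time, the measured TCP pose, the force and the opening at its end, in the units of the state.
- env.read_state(): the state, without advancing time (a new reading comes with each control period).
- env.snapshot(name): name is "scene" or "top" or "wrist"; returns (picture, depth): 480x640x3 uint8, red, green, blue; 480x640 float32, m along the optical axis (not along the pixel's ray), 0 where there is no reading.
- env.camera_params(name): a dict with "fov_y" (degrees; the focal length in pixels is half the picture's height over the tangent of half this angle, whatever the lens; pixels are square), "cx", "cy" (the principal point, pixels), "R" (3x3) and "t" (3): a world point X has camera coordinates R X + t. Camera axes: x right, y down, z forward; pixel columns grow to the right and rows downward; lengths in m; the calibration is good to about 2 mm. A picture is of the moment at which its call begins: read the wrist's pose just before it. camera_params takes no time and is no camera call; for the wrist camera it gives the pose at the moment of the call.
- env.close_job(): hands the job in, once; it reports no verdict.
The state is a dict: "time": time; "joints": joint angles; "joint_velocities": joint speeds; "tau": joint torques, N m; "eef_pos": TCP position; "orientation": TCP orientation; "contact_force": force on the tool from outside, world axes, zero at the start; "wrist_torque": the same for the moment, N m; "width": opening from 0.0 (shut) to 1.0 (fully open).
Only numpy, scipy, OpenCV 4.12 (cv2) and the standard library are available. Lean on these libraries where they do the work, as an engineer would, in place of code of your own. Each camera call takes 0.05 s, during which the arm holds its last target. There are 200 camera calls.

## Working session

There is one attempt and no reset: what is moved stays moved. The work goes in short steps, Python scripts to look and compute and a tool call to move; the robot and the scene stay as the last step left them, time stands still between calls to the robot, and variables do not carry over. Pictures are saved under pics/ and viewed, about 8 in all and at most 12, crops included, and the job is handed in when it is done.

Besides the shell and the picture viewer there is one more tool, called after "Call:" by a JSON object that holds its "name" and its "arguments". arm_command: Moves the arm, as the interface text tells. Its arguments: {"type":"object","properties":{"increments":{"type":"array","items":{"type":"array","items":{"type":"number"}}},"newtons":{"type":"number"}},"required":["increments"]}

```bash
ls; mkdir -p pics; python3 - <<'E'
from workcell import env
import cv2,numpy as np
s=env.read_state();print(s)
for n in("scene","top"):
    p,d=env.snapshot(n);np.savez(f"{n}.npz",p=p,d=d)
    c=env.camera_params(n);print(n,c)
    cv2.imwrite(f"pics/{n}0.png",p[:,:,::-1])
E
```

```text
pics
{'time': 0.0, 'joints': array([ 1.13198055e+00,  4.23859784e-01,  1.63071176e+00,  1.18669179e-05,
        1.08859085e+00, -1.89999904e-02]), 'joint_velocities': array([ 0.00056761,  0.00017335,  0.00068597, -0.00133859,  0.00118739,
       -0.00044411]), 'tau': array([ 1.57966799e-03, -5.44631016e+01, -2.73668200e+01,  6.44223858e-02,
        2.28519947e-02, -1.24249409e-04]), 'eef_pos': array([0.2544873 , 0.57024592, 0.2388813 ]), 'orientation': array([-6.54544998e-01, -3.07227396e+00,  2.39740378e-03]), 'contact_force': array([-0.07244416,  0.89798771, -0.49088729]), 'wrist_torque': array([-0.00237849, -0.03032227,  0.02002953]), 'width': 1.0054287155854615}
scene {'fov_y': 54.35779678506052, 'cx': 323.5016190361134, 'cy': 245.3184379319568, 'R': array([[ 6.09604014e-01,  7.92706090e-01,  3.84749941e-05],
       [ 6.08404667e-01, -4.67842075e-01, -6.41067511e-01],
       [-5.08160120e-01,  3.90820736e-01, -7.67484492e-01]]), 't': array([-0.30593004, -0.31775846,  1.29699964])}
top {'fov_y': 53.257515347742725, 'cx': 325.0251376299479, 'cy': 244.29786608125266, 'R': array([[-0.08323449, -0.99652921, -0.00124262],
       [-0.97588346,  0.08176245, -0.20240154],
       [ 0.20180064, -0.01563414, -0.97930183]]), 't': array([0.01178572, 0.52348251, 1.11338061])}
```

View pics/scene0.png

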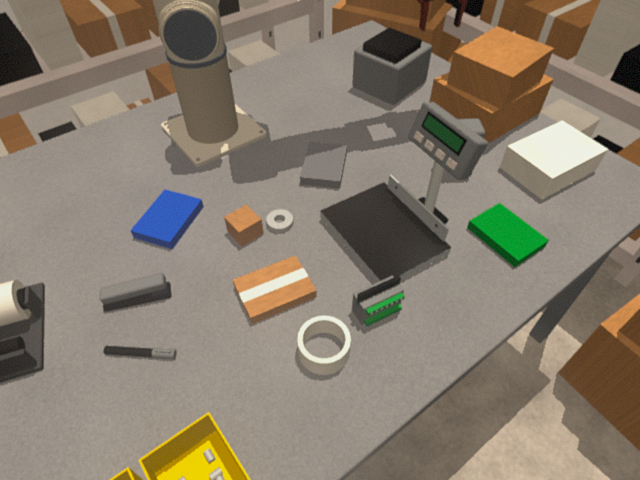

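View pics/top0.png

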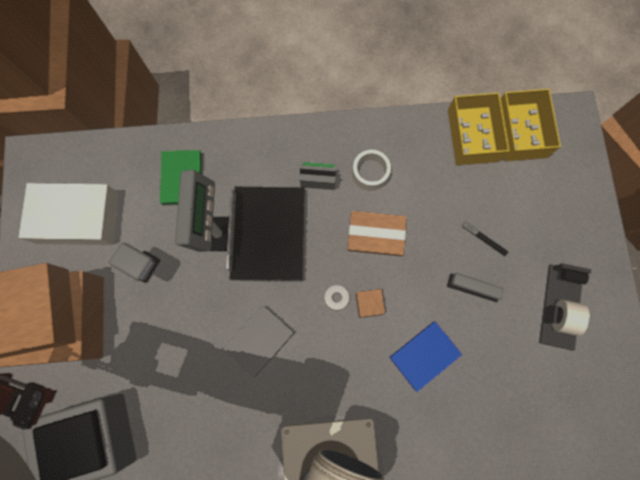

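Candidates for the carton in the top view: kraft with white tape (377,233), small kraft carton (370,303), blue (425,355), green (180,176), grey (262,340), boxes off at left (35,315). The description gives the kraft flat one at (377,233), in front of the scale (268,233), whose stop/display is on the left, so scale x is about world +y. Next I measure both, plus the bystanders, and take a close crop.

```bash
cat > h.py <<'E'
import numpy as np,cv2
from workcell import env
from scipy.spatial.transform import Rotation as Rn
def ray(c,uv,z):
    "pixels -> world points on plane z"
    f=240/np.tan(np.radians(c["fov_y"]/2));uv=np.atleast_2d(uv).astype(float)
    d=np.c_[(uv[:,0]-c["cx"])/f,(uv[:,1]-c["cy"])/f,np.ones(len(uv))]@c["R"]
    o=-c["R"].T@c["t"];return o+d*((z-o[2])/d[:,2])[:,None]
def cloud(c,d):
    f=240/np.tan(np.radians(c["fov_y"]/2));v,u=np.mgrid[:480,:640]
    p=np.stack([(u-c["cx"])/f*d,(v-c["cy"])/f*d,d],-1)
    return (p-c["t"])@c["R"]
def proj(c,X):
    f=240/np.tan(np.radians(c["fov_y"]/2));p=np.atleast_2d(X)@c["R"].T+c["t"]
    return p[:,:2]/p[:,2:]*f+[c["cx"],c["cy"]]
def rect(c,mask,z):
    cs,_=cv2.findContours(mask.astype(np.uint8),cv2.RETR_EXTERNAL,cv2.CHAIN_APPROX_NONE)
    k=max(cs,key=cv2.contourArea)[:,0]
    return cv2.minAreaRect((ray(c,k,z)[:,:2]*1000).astype(np.float32))
E
python3 - <<'E'
from h import *
a=np.load("top.npz");p,d=a["p"],a["d"];c=env.camera_params("top")
X=cloud(c,d)
hsv=cv2.cvtColor(p,cv2.COLOR_RGB2HSV)
roi=np.zeros((480,640),bool);roi[195:270,335:420]=1
z=X[...,2]
kr=roi&((hsv[...,1]>90)|(p.min(-1)>150))
print("carton",rect(c,kr,.026),"h",np.median(z[kr]))
roi=np.zeros((480,640),bool);roi[170:295,222:318]=1
m=roi&(p.max(-1)<55)&(abs(z-.03)<.012)
r=rect(c,m,.03);print("mat",r,cv2.boxPoints(r).round(0).tolist(),np.median(z[m]))
for n,(u,v),zz in[("module",(319,174),.06),("tape",(372,168),.048),("bearing",(337,297),.016),("small",(370,303),.05),("stapler",(475,287),.05),("marker",(485,238),.017),("scanner",(135,262),.06),("disp",(196,210),.2)]:
    print(n,ray(c,(u,v),zz)[0].round(3),"depthpt",X[v,u].round(3))
cv2.imwrite("pics/crop.png",cv2.resize(p[140:320,160:440,::-1],None,fx=2.8,fy=2.8,interpolation=2))
E
```

```text
carton ((547.0380249023438, -163.79376220703125), (140.58468627929688, 101.95199584960938), 79.38922882080078) h 0.025716045477223407
mat ((570.7279663085938, 107.8786392211914), (176.30734252929688, 238.43055725097656), 84.33076477050781) [[443.0, 32.0], [681.0, 8.0], [698.0, 184.0], [461.0, 207.0]] 0.02979673830587397
module [ 0.701 -0.032  0.06 ] depthpt [ 0.699 -0.032  0.068]
tape [ 0.71  -0.167  0.048] depthpt [ 0.728 -0.173  0.001]
bearing [ 0.396 -0.051  0.016] depthpt [ 0.398 -0.051 -0.002]
small [ 0.372 -0.127  0.05 ] depthpt [ 0.372 -0.127  0.051]
stapler [ 0.389 -0.382  0.05 ] depthpt [ 0.389 -0.382  0.049]
marker [ 0.513 -0.436  0.017] depthpt [ 0.513 -0.437  0.015]
scanner [0.516 0.428 0.06 ] depthpt [0.502 0.401 0.129]
disp [0.591 0.242 0.2  ] depthpt [0.576 0.229 0.249]
```

View pics/crop.png

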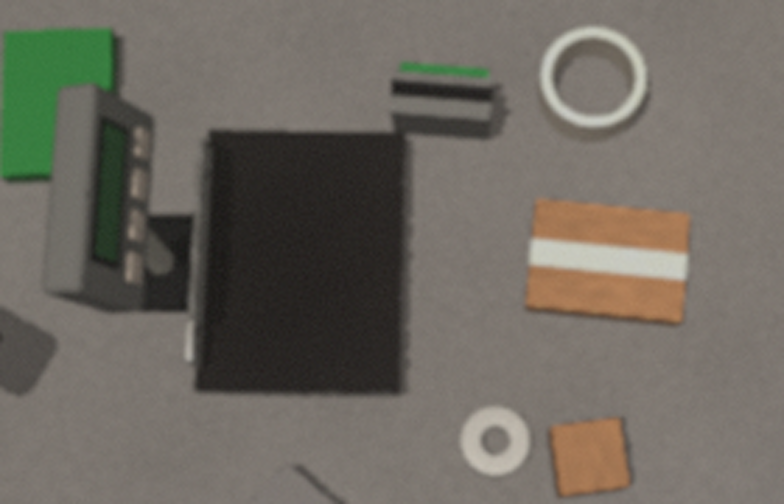

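The crop confirms it: kraft carton with white tape, its front end facing the scale with about 11 cm of gap and a 5° yaw error. The stop and display are on the far side of the pan. I'm writing a planner that prints increments for targets given in the scale frame.

```bash
cat >> h.py <<'E'
O=np.array([.5708,.1096,0]);XS=np.array([.0985,.9951,0]);YS=np.array([-.9951,.0985,0]);S=np.c_[XS,YS,[0,0,1]]
CO=np.array([.010,0,.017]) # contact corner of the fingertips in the tool frame
def Rt(b):  # tool pitched b deg forward from pointing down
    return np.c_[XS,-YS,[0,0,-1]]@Rn.from_euler("y",b,degrees=True).as_matrix()
def now():
    s=env.read_state();R=Rn.from_rotvec(s["orientation"]).as_matrix();return s,np.array(s["eef_pos"]),R
def show():
    s,p,R=now();c=S.T@(p+R@CO-O)
    b=np.degrees(np.arctan2(R[:,2]@XS,-R[2,2]))
    print("t %.2f corner_s mm"%s["time"],(c*1000).round(1),"pitch %.1f"%b,"F_s",(S.T@s["contact_force"]).round(1),"w %.2f"%s["width"],"q",np.round(s["joints"],2))
def plan(ts,hand):
    "ts: list of corner targets in scale frame (mm), pitch deg -> rows from the current pose"
    show();s,p,R=now();rows=[]
    for x,y,z,b in ts:
        T=Rt(b);q=O+S@(np.array([x,y,z])/1000)-T@CO
        r=Rn.from_matrix(R.T@T).as_rotvec();d=R.T@(q-p)
        rows.append([*[round(float(v),3) for v in r],*[round(float(v),4) for v in d],hand])
    print(str(rows).replace(" ",""))
def lerp(a,b,n): return [tuple(np.array(a)+(np.array(b)-a)*(i+1)/n) for i in range(n)]
E
python3 - <<'E'
from h import *
s,p,R=now();c=S.T@(p-O);print((c*1000).round())
T=S.T@(np.array([.33,.35,.38])-O)*1000;U=S.T@(np.array([.42,-.05,.38])-O)*1000
plan([(*T,0),(*U,0),(-400,2,250,0)],60)
E
```

```text
[427. 360. 239.]
t 0.10 corner_s mm [430.4 369.6 222. ] pitch -0.1 F_s [ 0.2 -0.8 -0.4] w 1.00 q [ 1.13  0.42  1.63 -0.    1.09 -0.02]
[[-0.001,0.001,1.25,-0.1619,-0.1801,-0.1577,60],[-0.001,0.001,1.25,-0.4071,-0.5087,-0.1573,60],[-0.001,0.001,1.25,-0.6041,-0.6815,-0.0271,60]]
```

Call:
{"name": "arm_command", "arguments": {"increments": [[0, 0, 0.15, -0.03, -0.03, -0.05, 60], [0, 0, 0.3, -0.06, -0.06, -0.09, 60], [0, 0, 0.45, -0.09, -0.09, -0.13, 60], [0, 0, 0.5, -0.12, -0.12, -0.157, 60], [0, 0, 0.6, -0.14, -0.15, -0.157, 60], [0, 0, 0.7, -0.162, -0.18, -0.157, 60], [0, 0, 0.8, -0.19, -0.22, -0.157, 60], [0, 0, 0.9, -0.22, -0.26, -0.157, 60], [0, 0, 1.0, -0.25, -0.3, -0.157, 60], [0, 0, 1.1, -0.28, -0.34, -0.157, 60], [0, 0, 1.2, -0.31, -0.38, -0.157, 60], [0, 0, 1.25, -0.34, -0.42, -0.157, 60], [0, 0, 1.25, -0.37, -0.465, -0.157, 60], [0, 0, 1.25, -0.407, -0.509, -0.157, 60], [0, 0, 1.25, -0.44, -0.54, -0.14, 60], [0, 0, 1.25, -0.47, -0.565, -0.12, 60], [0, 0, 1.25, -0.5, -0.59, -0.1, 60], [0, 0, 1.25, -0.54, -0.62, -0.07, 60], [0, 0, 1.25, -0.57, -0.65, -0.05, 60], [0, 0, 1.25, -0.604, -0.681, -0.027, 60]]}}

```text
time: 2.1
eef_pos: [0.5264, -0.294, 0.2683]
orientation: [-2.329, -2.108, 0.002]
contact_force: [0.1, 0.3, 0.2]
width: 0.601
```

```bash
python3 - <<'E'
from h import *
plan(lerp((-400,2,250,0),(-400,2,100,45),6),60)
E
```

```text
t 2.10 corner_s mm [-396.     4.5  251.3] pitch -0.1 F_s [ 0.3 -0.1  0.2] w 0.60 q [-0.53  0.36  1.65 -0.    1.13 -0.43]
[[-0.001,0.132,-0.001,-0.0061,0.0025,0.0278,60],[-0.001,0.263,-0.001,-0.008,0.0025,0.0545,60],[-0.001,0.394,-0.001,-0.0097,0.0026,0.0815,60],[-0.001,0.524,-0.001,-0.0111,0.0026,0.1086,60],[-0.001,0.655,-0.001,-0.0122,0.0026,0.1359,60],[-0.001,0.786,-0.001,-0.0129,0.0027,0.1634,60]]
```

Call:
{"name": "arm_command", "arguments": {"increments": [[0, 0.132, 0, -0.006, 0.0025, 0.028, 60], [0, 0.263, 0, -0.008, 0.0025, 0.0545, 60], [0, 0.394, 0, -0.01, 0.0025, 0.0815, 60], [0, 0.524, 0, -0.011, 0.0025, 0.1085, 60], [0, 0.655, 0, -0.012, 0.0025, 0.136, 60], [0, 0.786, 0, -0.013, 0.0025, 0.163, 60], [0, 0.786, 0, -0.013, 0.0025, 0.163, 60], [0, 0.786, 0, -0.013, 0.0025, 0.163, 60]]}}

```text
time: 2.9
eef_pos: [0.5267, -0.3071, 0.1039]
orientation: [-1.859, -1.679, -0.766]
contact_force: [-0.0, -0.1, 0.9]
width: 0.602
```

```bash
python3 - <<'E'
from h import *
plan(lerp((-400,2,100,45),(-385,2,20,45),4),60)
p,d=env.snapshot("scene");cv2.imwrite("pics/scene1.png",p[:,:,::-1])
E
```

```text
t 2.90 corner_s mm [-399.9    2.9   99. ] pitch 45.0 F_s [-0.1 -0.   0.9] w 0.60 q [-0.81  0.83  1.48  0.57  1.44 -0.96]
[[-0.002,0.0,-0.004,-0.0108,0.0009,0.016,60],[-0.002,0.0,-0.004,-0.0223,0.001,0.0328,60],[-0.002,0.0,-0.004,-0.0338,0.0011,0.0496,60],[-0.002,0.0,-0.004,-0.0453,0.0012,0.0664,60]]
```

View pics/scene1.png

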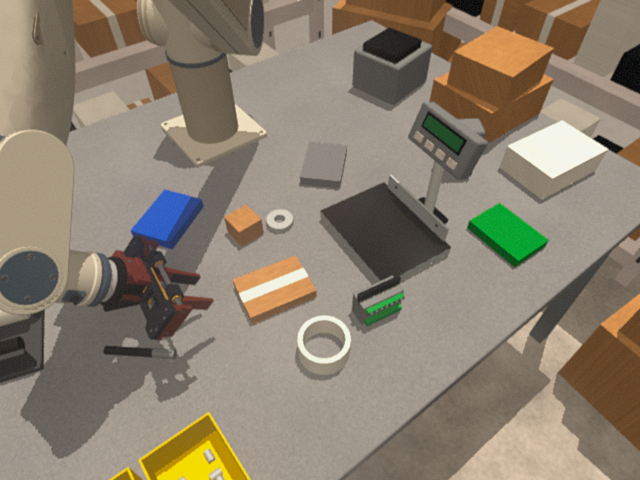

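Fingertips at (200,285) are level with the carton's free end (240,300), with clearance from the stapler, marker and tape. Going down with 30° pitch and pushing.

```bash
python3 - <<'E'
from h import *
plan(lerp((-400,2,100,45),(-380,2,15,30),4),60)
E
```

```text
t 2.95 corner_s mm [-400.1    1.7  101.4] pitch 44.8 F_s [-0.2  0.2 -0.2] w 0.60 q [-0.81  0.82  1.48  0.57  1.44 -0.96]
[[-0.0,-0.062,-0.001,-0.0113,-0.0002,0.0191,60],[-0.0,-0.128,-0.001,-0.0215,-0.0002,0.0371,60],[-0.0,-0.193,-0.001,-0.0318,-0.0002,0.0553,60],[-0.0,-0.259,-0.001,-0.042,-0.0002,0.0735,60]]
```

Call:
{"name": "arm_command", "arguments": {"increments": [[0, -0.062, 0, -0.011, 0, 0.019, 60], [0, -0.128, 0, -0.0215, 0, 0.037, 60], [0, -0.193, 0, -0.032, 0, 0.055, 60], [0, -0.259, 0, -0.042, 0, 0.0735, 60], [0, -0.259, 0, -0.042, 0, 0.0735, 60], [0, -0.259, 0, -0.042, 0, 0.0735, 60]]}}

```text
time: 3.55
eef_pos: [0.5318, -0.2855, 0.0284]
orientation: [-2.03, -1.844, -0.545]
contact_force: [0.6, 0.5, 1.1]
width: 0.599
```

```bash
python3 - <<'E'
from h import *
plan(lerp((-380,2,14,30),(-236,2,14,30),18),60)
E
```

```text
t 3.55 corner_s mm [-3.799e+02 -1.000e-01  1.860e+01] pitch 29.9 F_s [ 0.6 -0.5  1.1] w 0.60 q [-0.71  0.82  1.6   0.48  1.09 -0.92]
[[0.002,0.002,0.003,0.0046,-0.0021,0.008,60],[0.002,0.002,0.003,0.0115,-0.0021,0.012,60],[0.002,0.002,0.003,0.0184,-0.0021,0.0159,60],[0.002,0.002,0.003,0.0254,-0.0021,0.0199,60],[0.002,0.002,0.003,0.0323,-0.002,0.0239,60],[0.002,0.002,0.003,0.0392,-0.002,0.0279,60],[0.002,0.002,0.003,0.0462,-0.002,0.0319,60],[0.002,0.002,0.003,0.0531,-0.002,0.0359,60],[0.002,0.002,0.003,0.0601,-0.002,0.0398,60],[0.002,0.002,0.003,0.067,-0.002,0.0438,60],[0.002,0.002,0.003,0.0739,-0.002,0.0478,60],[0.002,0.002,0.003,0.0809,-0.0019,0.0518,60],[0.002,0.002,0.003,0.0878,-0.0019,0.0558,60],[0.002,0.002,0.003,0.0947,-0.0019,0.0598,60],[0.002,0.002,0.003,0.1017,-0.0019,0.0637,60],[0.002,0.002,0.003,0.1086,-0.0019,0.0677,60],[0.002,0.002,0.003,0.1156,-0.0019,0.0717,60],[0.002,0.002,0.003,0.1225,-0.0019,0.0757,60]]
```

Call:
{"name": "arm_command", "arguments": {"increments": [[0, 0, 0, 0.006, -0.002, 0.0065, 60], [0, 0, 0, 0.0125, -0.002, 0.0105, 60], [0, 0, 0, 0.0195, -0.002, 0.0145, 60], [0, 0, 0, 0.0265, -0.002, 0.0185, 60], [0, 0, 0, 0.033, -0.002, 0.0225, 60], [0, 0, 0, 0.04, -0.002, 0.0265, 60], [0, 0, 0, 0.047, -0.002, 0.0305, 60], [0, 0, 0, 0.054, -0.002, 0.0345, 60], [0, 0, 0, 0.061, -0.002, 0.0385, 60], [0, 0, 0, 0.068, -0.002, 0.0425, 60]]}}

```text
time: 4.55
eef_pos: [0.5376, -0.2049, 0.0253]
orientation: [-2.03, -1.844, -0.545]
contact_force: [-0.9, -0.5, 0.5]
width: 0.597
```

```bash
python3 - <<'E'
from h import *
plan(lerp((-305,2,15,30),(-236,2,15,30),10),60)
E
```

```text
t 4.55 corner_s mm [-299.1    2.1   15.6] pitch 29.9 F_s [-0.6  0.9  0.5] w 0.60 q [-0.61  0.78  1.71  0.55  1.   -0.89]
[[0.002,0.002,0.003,0.0005,0.0001,0.001,60],[0.002,0.002,0.003,0.0065,0.0001,0.0044,60],[0.002,0.002,0.003,0.0125,0.0001,0.0079,60],[0.002,0.002,0.003,0.0185,0.0001,0.0113,60],[0.002,0.002,0.003,0.0245,0.0002,0.0147,60],[0.002,0.002,0.003,0.0305,0.0002,0.0182,60],[0.002,0.002,0.003,0.0364,0.0002,0.0216,60],[0.002,0.002,0.003,0.0424,0.0002,0.025,60],[0.002,0.002,0.003,0.0484,0.0002,0.0285,60],[0.002,0.002,0.003,0.0544,0.0002,0.0319,60]]
```

Call:
{"name": "arm_command", "arguments": {"increments": [[0, 0, 0, 0.0065, 0, 0.0042, 60], [0, 0, 0, 0.0125, 0, 0.0078, 60], [0, 0, 0, 0.0185, 0, 0.011, 60], [0, 0, 0, 0.0245, 0, 0.0145, 60], [0, 0, 0, 0.0305, 0, 0.018, 60], [0, 0, 0, 0.0365, 0, 0.0215, 60], [0, 0, 0, 0.0425, 0, 0.0248, 60], [0, 0, 0, 0.048, 0, 0.028, 60], [0, 0, 0, 0.0525, 0, 0.0308, 60]]}}

```text
time: 5.45
eef_pos: [0.5435, -0.1437, 0.0248]
orientation: [-2.03, -1.844, -0.545]
contact_force: [0.2, -1.6, 0.7]
width: 0.599
```

```bash
cat >> h.py <<'E'
def carton(z,tag,save=False):
    p,d=env.snapshot("top");c=env.camera_params("top");X=cloud(c,d)
    W=(X-O)@S;hsv=cv2.cvtColor(p,cv2.COLOR_RGB2HSV)
    m=((hsv[...,1]>90)&(hsv[...,0]<22)|(p.min(-1)>130))&(abs(W[...,2]-z)<.008)&(abs(W[...,1])<.1)&(W[...,0]>-.4)&(W[...,0]<.084)
    m=cv2.morphologyEx(m.astype(np.uint8),cv2.MORPH_OPEN,np.ones((3,3)))
    r=rect(c,m,z);b=cv2.boxPoints(r)/1000
    B=(np.c_[b,np.full(4,z)]-O)@S*1000
    e=sorted([(np.hypot(*(B[i]-B[i-1])[:2]),B[i]-B[i-1]) for i in range(4)],key=lambda t:t[0])
    l=e[3][1];print(tag,"centre_s",B.mean(0).round(1),"size",np.round(r[1],1),"yaw deg %.1f"%((np.degrees(np.arctan2(l[1],l[0]))+90)%180-90),"x-range",B[:,0].min().round(1),B[:,0].max().round(1))
    if save: cv2.imwrite(f"pics/{tag}.png",cv2.resize(p[140:320,160:440,::-1],None,fx=2.8,fy=2.8,interpolation=2))
E
python3 - <<'E'
from h import *
show();carton(.026,"top1",True)
plan([(-230,2,15,30)],60)
E
```

```text
t 5.45 corner_s mm [-237.6    2.3   15. ] pitch 29.9 F_s [-1.6 -0.4  0.7] w 0.60 q [-0.52  0.76  1.77  0.6   0.93 -0.87]
top1 centre_s [-152.1  -30.6   26. ] size [106.1  33.8] yaw deg 0.9 x-range -205.4 -98.8
t 5.50 corner_s mm [-236.9    2.5   15. ] pitch 29.9 F_s [ 0.1 -0.1 -0. ] w 0.60 q [-0.52  0.76  1.77  0.6   0.93 -0.87]
[[0.002,0.002,0.004,0.006,0.0005,0.0035,60]]
```

View pics/top1.png

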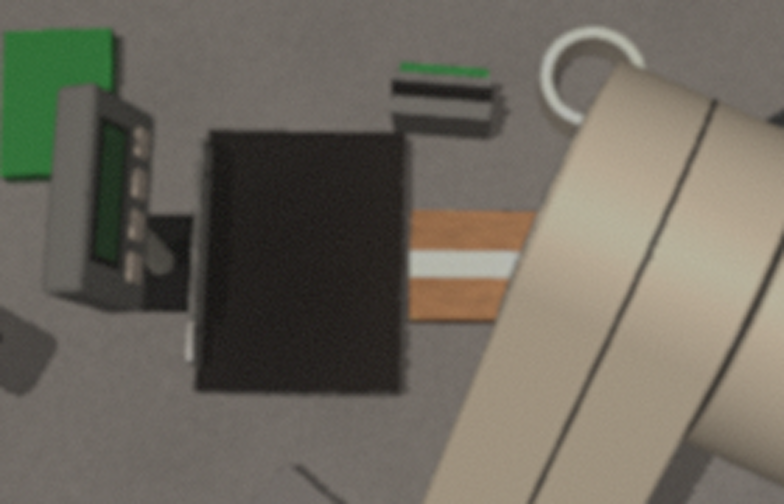

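The carton (pixels 410–530, 210–322) is square and nearly touching the scale's front edge at x≈408. Now gentle steps until the force rises.

Call:
{"name": "arm_command", "arguments": {"increments": [[0, 0, 0, 0.0017, 0, 0.001, 60], [0, 0, 0, 0.0035, 0, 0.002, 60], [0, 0, 0, 0.0035, 0, 0.002, 60]]}}

```text
time: 5.8
eef_pos: [0.5437, -0.1388, 0.0248]
orientation: [-2.029, -1.844, -0.545]
contact_force: [-0.6, 0.3, 0.2]
width: 0.6
```

Call:
{"name": "arm_command", "arguments": {"increments": [[0, 0, 0, 0.0017, 0, 0.001, 60], [0, 0, 0, 0.0017, 0, 0.001, 60]]}}

```text
time: 6.0
eef_pos: [0.5439, -0.1368, 0.0248]
orientation: [-2.029, -1.844, -0.545]
contact_force: [-0.3, -0.2, 1.0]
width: 0.602
```

```bash
python3 -c "
from h import *
show()"
```

```text
t 6.00 corner_s mm [-230.7    2.5   15. ] pitch 29.9 F_s [-0.2  0.3  1. ] w 0.60 q [-0.51  0.76  1.78  0.61  0.93 -0.87]
```

Call:
{"name": "arm_command", "arguments": {"increments": [[0, 0, 0, 0.0017, 0, 0.001, 60], [0, 0, 0, 0.0017, 0, 0.001, 60]]}}

```text
time: 6.2
eef_pos: [0.5442, -0.1359, 0.0247]
orientation: [-2.03, -1.846, -0.544]
contact_force: [-2.8, -7.7, 0.8]
width: 0.602
```

Call:
{"name": "arm_command", "arguments": {"increments": [[0, 0, 0, 0.0013, 0, 0.0008, 60], [0, 0, 0, 0.0013, 0, 0.0008, 60]]}}

```text
time: 6.4
eef_pos: [0.5442, -0.1359, 0.0247]
orientation: [-2.032, -1.848, -0.543]
contact_force: [-3.7, -8.1, 2.4]
width: 0.598
```

Call:
{"name": "arm_command", "arguments": {"increments": [[0, 0, 0, 0.0013, 0, 0.0008, 60], [0, 0, 0, 0.0013, 0, 0.0008, 60]]}}

```text
time: 6.6
eef_pos: [0.5442, -0.1358, 0.0247]
orientation: [-2.033, -1.85, -0.541]
contact_force: [-3.6, -7.8, 3.0]
width: 0.598
```

Carton is against the wall: about 8 N at corner x=-230, which matches the geometry. Next comes the lifting arc with about 2 mm of inward bias, in short force-checked calls.

```bash
cat >> h.py <<'E'
def arc(ths,dl=2.0,h0=15,y=2.5,off=0,hand=60):
    ts=[]
    for t in ths:
        c,s=np.cos(np.radians(t)),np.sin(np.radians(t))
        ts.append((-90+off-26*s-140*c+h0*s+dl*c,y,140*s+h0*c-dl*s,30-t*40/90))
    plan(ts,hand)
    _,p,R=now();q=S.T@(p+R@CO-O)*1000  # where the corner is, as arc angle / radial gap
    from scipy.optimize import least_squares as L
    f=lambda v:[-90+off-26*np.sin(v[0])-140*np.cos(v[0])+h0*np.sin(v[0])+v[1]*np.cos(v[0])-q[0],140*np.sin(v[0])+h0*np.cos(v[0])-v[1]*np.sin(v[0])-q[2]]
    v=L(f,[np.radians(ths[0]),0]).x;print("theta %.1f radial inward %.1f"%(np.degrees(v[0]),v[1]))
E
python3 -c "
from h import *
arc([4,8,12])
carton(.026,'chk')"
```

```text
t 6.60 corner_s mm [-229.8    2.3   14.8] pitch 29.5 F_s [-8.2  2.8  3. ] w 0.60 q [-0.51  0.76  1.78  0.61  0.92 -0.86]
[[0.004,-0.022,0.005,0.0064,-0.0002,-0.0081,60],[0.004,-0.054,0.005,0.0118,-0.0001,-0.0165,60],[0.004,-0.085,0.005,0.0177,-0.0001,-0.0244,60]]
theta -0.1 radial inward 0.2
chk centre_s [-139.4  -30.4   26. ] size [101.   33.8] yaw deg 0.9 x-range -190.2 -88.7
```

Call:
{"name": "arm_command", "arguments": {"increments": [[0.004, -0.022, 0.005, 0.0065, 0, -0.008, 60], [0.004, -0.054, 0.005, 0.012, 0, -0.0165, 60], [0.004, -0.085, 0.005, 0.0178, 0, -0.0244, 60]]}}

```text
time: 6.95
eef_pos: [0.5445, -0.134, 0.0548]
orientation: [-2.091, -1.894, -0.453]
contact_force: [-2.1, -7.4, -1.3]
width: 0.602
```

```bash
python3 -c "
from h import *
arc([16,20,24])
carton(.03,'chk')"
```

```text
t 6.95 corner_s mm [-228.9    2.2   43.4] pitch 24.4 F_s [-7.6  1.4 -1.3] w 0.60 q [-0.47  0.68  1.8   0.52  0.89 -0.74]
[[0.001,-0.027,0.0,0.0071,-0.0003,-0.0072,60],[0.001,-0.058,0.0,0.0134,-0.0003,-0.0146,60],[0.001,-0.089,0.0,0.0201,-0.0003,-0.0214,60]]
theta 11.9 radial inward 0.4
chk centre_s [-113.5    1.6   30. ] size [ 50.4 101.4] yaw deg 89.3 x-range -139.3 -87.7
```

Lifting works: 7.6 N inward, and the carton's weight is on the fingers. Continuing.

Call:
{"name": "arm_command", "arguments": {"increments": [[0, -0.027, 0, 0.0073, 0, -0.007, 60], [0, -0.058, 0, 0.0137, 0, -0.0144, 60], [0, -0.089, 0, 0.0204, 0, -0.0212, 60]]}}

```text
time: 7.3
eef_pos: [0.5465, -0.1254, 0.0848]
orientation: [-2.148, -1.948, -0.364]
contact_force: [-1.3, -7.3, 0.7]
width: 0.601
```

```bash
python3 -c "
from h import *
arc([28,32,36,40],2.4)"
```

```text
t 7.30 corner_s mm [-221.3    1.    72. ] pitch 19.0 F_s [-7.4  0.6  0.7] w 0.60 q [-0.41  0.6   1.82  0.42  0.87 -0.61]
[[0.004,-0.025,0.001,0.0067,-0.0014,-0.0043,60],[0.004,-0.056,0.001,0.0137,-0.0014,-0.0106,60],[0.004,-0.087,0.001,0.0211,-0.0013,-0.0163,60],[0.004,-0.118,0.001,0.029,-0.0013,-0.0214,60]]
theta 24.7 radial inward 0.6
```

Call:
{"name": "arm_command", "arguments": {"increments": [[0.004, -0.025, 0, 0.0067, -0.001, -0.0043, 60], [0.004, -0.056, 0, 0.0137, -0.001, -0.0106, 60], [0.004, -0.087, 0, 0.0211, -0.001, -0.0163, 60], [0.004, -0.118, 0, 0.029, -0.001, -0.0214, 60]]}}

```text
time: 7.7
eef_pos: [0.5482, -0.1063, 0.1155]
orientation: [-2.218, -2.011, -0.238]
contact_force: [-1.2, -7.4, 4.1]
width: 0.602
```

```bash
python3 -c "
from h import *
arc([44,48,52,56],2.4)
p,d=env.snapshot('scene');cv2.imwrite('pics/arc.png',p[130:330,200:480,::-1].repeat(2,0).repeat(2,1))"
```

```text
t 7.70 corner_s mm [-203.8    1.2  101. ] pitch 12.0 F_s [-7.5  0.5  4.1] w 0.60 q [-0.32  0.52  1.84  0.28  0.84 -0.41]
[[0.003,-0.028,0.001,0.0086,-0.0013,-0.004,60],[0.003,-0.059,0.001,0.0166,-0.0013,-0.0088,60],[0.003,-0.09,0.001,0.025,-0.0012,-0.0129,60],[0.003,-0.121,0.001,0.0337,-0.0012,-0.0163,60]]
theta 40.0 radial inward 0.7
```

View pics/arc.png

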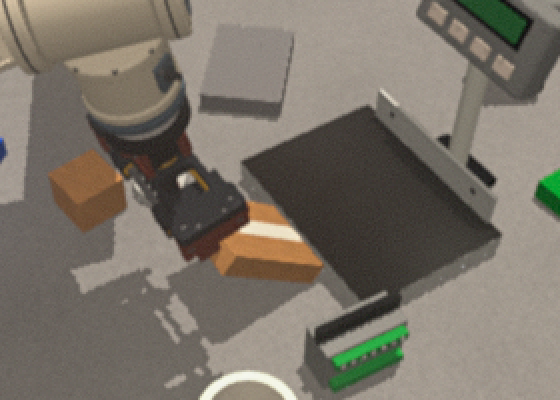

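The carton is tilted about 40° at (270,255) in the crop, held by the fingers with its foot at the scale front. Continuing.

Call:
{"name": "arm_command", "arguments": {"increments": [[0.003, -0.028, 0, 0.0086, -0.001, -0.004, 60], [0.003, -0.059, 0, 0.0166, -0.001, -0.0088, 60], [0.003, -0.09, 0, 0.025, -0.001, -0.0129, 60], [0.003, -0.121, 0, 0.0337, -0.001, -0.0163, 60]]}}

```text
time: 8.15
eef_pos: [0.5512, -0.0765, 0.1409]
orientation: [-2.285, -2.074, -0.102]
contact_force: [0.6, -3.8, 4.7]
width: 0.599
```

```bash
python3 -c "
from h import *
arc([60,64,68,72],2.4)"
```

```text
t 8.15 corner_s mm [-175.7    1.1  124.8] pitch 4.9 F_s [-3.7 -0.9  4.7] w 0.60 q [-0.2   0.46  1.85  0.12  0.84 -0.18]
[[0.004,-0.027,0.002,0.008,-0.0014,-0.0015,60],[0.004,-0.058,0.002,0.0169,-0.0013,-0.0046,60],[0.004,-0.09,0.002,0.0261,-0.0013,-0.0071,60],[0.004,-0.121,0.002,0.0356,-0.0013,-0.0089,60]]
theta 56.7 radial inward 0.5
```

Call:
{"name": "arm_command", "arguments": {"increments": [[0.004, -0.027, 0, 0.0084, -0.001, -0.001, 60], [0.004, -0.058, 0, 0.0172, -0.001, -0.004, 60], [0.004, -0.09, 0, 0.0264, -0.001, -0.0065, 60], [0.004, -0.121, 0, 0.0358, -0.001, -0.0083, 60]]}}

```text
time: 8.55
eef_pos: [0.5551, -0.0423, 0.1546]
orientation: [2.305, 2.092, -0.04]
contact_force: [-1.2, -4.0, 12.5]
width: 0.599
```

```bash
python3 -c "
from h import *
arc([76,80,84,88],2.6)"
```

```text
t 8.55 corner_s mm [-143.3    0.6  137.2] pitch -2.2 F_s [-4.1  0.8 12.5] w 0.60 q [-0.08  0.44  1.84 -0.05  0.86  0.05]
[[0.004,-0.028,0.002,0.0099,-0.0018,-0.0004,60],[0.004,-0.059,0.001,0.0196,-0.0018,-0.002,60],[0.004,-0.09,0.001,0.0295,-0.0018,-0.0029,60],[0.004,-0.121,0.001,0.0396,-0.0018,-0.0031,60]]
theta 72.1 radial inward 0.7
```

Call:
{"name": "arm_command", "arguments": {"increments": [[0.004, -0.028, 0, 0.0099, -0.001, -0.001, 60], [0.004, -0.059, 0, 0.0196, -0.001, -0.0027, 60], [0.004, -0.09, 0, 0.0295, -0.001, -0.0037, 60]]}}

```text
time: 8.85
eef_pos: [0.5581, -0.0124, 0.1588]
orientation: [2.259, 2.048, -0.143]
contact_force: [0.2, -1.4, 7.8]
width: 0.601
```

```bash
python3 -c "
from h import *
arc([86,88,90],1.2)
p,d=env.snapshot('scene');cv2.imwrite('pics/arc2.png',p[130:330,200:480,::-1].repeat(2,0).repeat(2,1))"
```

```text
t 8.85 corner_s mm [-115.     0.6  140.6] pitch -7.4 F_s [-1.4 -0.3  7.8] w 0.60 q [ 0.02  0.44  1.83 -0.17  0.89  0.23]
[[0.003,-0.015,0.001,0.0047,-0.0019,0.0004,60],[0.003,-0.03,0.001,0.0098,-0.0019,-0.0001,60],[0.003,-0.046,0.001,0.0149,-0.0019,-0.0004,60]]
theta 84.2 radial inward 0.2
```

View pics/arc2.png

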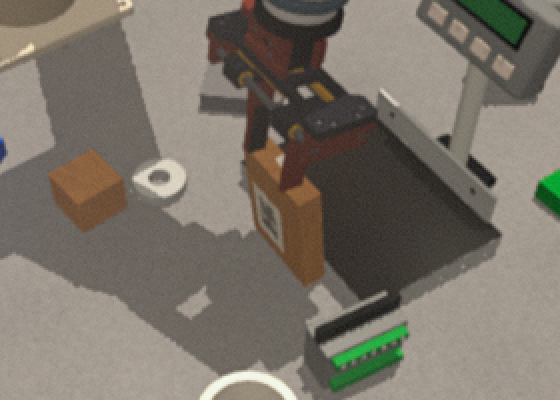

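The carton stands nearly upright at (285,215) with the label toward the bench side and the fingers on its top end. Finishing to 90°, then lifting off.

Call:
{"name": "arm_command", "arguments": {"increments": [[0, -0.015, 0, 0.0047, 0, 0.0002, 60], [0, -0.03, 0, 0.0098, 0, -0.0002, 60], [0, -0.046, 0, 0.014, 0, -0.0005, 60], [0, -0.046, 0, 0.014, 0, -0.0005, 60]]}}

```text
time: 9.3
eef_pos: [0.56, 0.0036, 0.1585]
orientation: [2.231, 2.026, -0.193]
contact_force: [-2.2, -0.4, 8.4]
width: 0.599
```

```bash
python3 -c "
from h import *
plan([(-103,2,142,-10),(-103,2,150,-10),(-103,2,180,-10),(-130,2,190,-5),(-160,2,190,0),(-180,2,190,0),(-180,2,160,0),(-180,2,125,0)],60)"
```

```text
t 9.30 corner_s mm [-99.6   0.2 140. ] pitch -10.1 F_s [-0.6  2.2  8.4] w 0.60 q [ 0.08  0.45  1.82 -0.22  0.91  0.31]
[[0.004,0.002,0.002,-0.0037,-0.0017,-0.0014,60],[0.004,0.002,0.002,-0.0051,-0.0017,-0.0092,60],[0.004,0.002,0.002,-0.0104,-0.0016,-0.0388,60],[0.004,0.089,0.002,-0.0401,-0.0016,-0.0429,60],[0.004,0.176,0.002,-0.071,-0.0017,-0.0366,60],[0.004,0.176,0.002,-0.0907,-0.0018,-0.0331,60],[0.004,0.176,0.002,-0.0854,-0.0019,-0.0036,60],[0.004,0.176,0.002,-0.0793,-0.002,0.0309,60]]
```

Call:
{"name": "arm_command", "arguments": {"increments": [[0, 0, 0, -0.0005, 0, -0.003, 60], [0, 0, 0, -0.0017, 0, -0.01, 60], [0, 0, 0, -0.007, 0, -0.04, 60], [0, 0.089, 0, -0.035, 0, -0.045, 60], [0, 0.176, 0, -0.07, 0, -0.04, 60], [0, 0.176, 0, -0.0907, 0, -0.0331, 60], [0, 0.176, 0, -0.0854, 0, -0.0036, 60], [0, 0.176, 0, -0.0793, 0, 0.03, 60], [0, 0.176, 0, -0.0793, 0, 0.03, 60]]}}

```text
time: 10.2
eef_pos: [0.5491, -0.0793, 0.1397]
orientation: [-2.324, -2.11, 0.003]
contact_force: [-0.2, -0.1, -0.7]
width: 0.601
```

```bash
python3 -c "
from h import *
plan(lerp((-180,2,120,0),(-110,2,120,0),7),60)
carton(.14,'chk')
p,d=env.snapshot('scene');cv2.imwrite('pics/up.png',p[130:330,200:480,::-1].repeat(2,0).repeat(2,1))"
```

```text
t 10.20 corner_s mm [-180.1    3.1  122.7] pitch 0.0 F_s [-0.1  0.2 -0.7] w 0.60 q [-0.16  0.46  1.85  0.    0.83 -0.07]
[[-0.004,-0.0,0.002,0.0101,0.001,0.0027,60],[-0.004,-0.0,0.002,0.0201,0.001,0.0027,60],[-0.004,-0.0,0.002,0.0301,0.001,0.0027,60],[-0.004,-0.0,0.002,0.0401,0.0011,0.0027,60],[-0.004,-0.0,0.002,0.0501,0.0011,0.0027,60],[-0.004,-0.0,0.002,0.0601,0.0011,0.0027,60],[-0.004,-0.0,0.002,0.0701,0.0011,0.0027,60]]
chk centre_s [-99.9 -32.4 140. ] size [16.  33.3] yaw deg -88.7 x-range -108.3 -91.5
```

View pics/up.png

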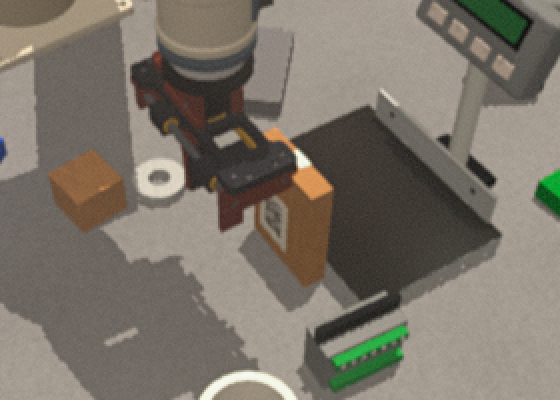

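The carton stands by itself against the scale, fingers clear behind the label face. Now tipping it over.

Call:
{"name": "arm_command", "arguments": {"increments": [[0, 0, 0, 0.03, 0.001, 0.0025, 60], [0, 0, 0, 0.055, 0.001, 0.0025, 60], [0, 0, 0, 0.062, 0.001, 0.0025, 60], [0, 0, 0, 0.069, 0.001, 0.0025, 60], [0, 0, 0, 0.076, 0.001, 0.0025, 60], [0, 0, 0, 0.083, 0.001, 0.0025, 60], [0, 0, 0, 0.09, 0.001, 0.0025, 60], [0, 0, 0, 0.097, 0.001, 0.0025, 60]]}}

```text
time: 11.1
eef_pos: [0.5622, 0.0175, 0.1405]
orientation: [2.325, 2.111, 0.002]
contact_force: [0.8, 0.4, -0.2]
width: 0.6
```

Call:
{"name": "arm_command", "arguments": {"increments": [[0, 0, 0, 0.007, 0, 0, 60], [0, 0, 0, 0.014, 0, 0, 60], [0, 0, 0, 0.021, 0, 0, 60], [0, 0, 0, 0.028, 0, 0, 60]]}}

```text
time: 11.5
eef_pos: [0.5649, 0.0459, 0.1405]
orientation: [2.325, 2.111, 0.002]
contact_force: [0.2, -0.8, 0.3]
width: 0.598
```

```bash
python3 -c "
from h import *
show();carton(.056,'chk')
p,d=env.snapshot('scene');cv2.imwrite('pics/tip.png',p[130:330,200:480,::-1].repeat(2,0).repeat(2,1))"
```

```text
t 11.50 corner_s mm [-53.9  -0.4 123.5] pitch -0.0 F_s [-0.8 -0.3  0.3] w 0.60 q [ 0.06  0.47  1.83 -0.    0.84  0.16]
chk centre_s [-142.2  -19.    56. ] size [14.8 55.7] yaw deg -89.1 x-range -150.0 -134.4
```

View pics/tip.png

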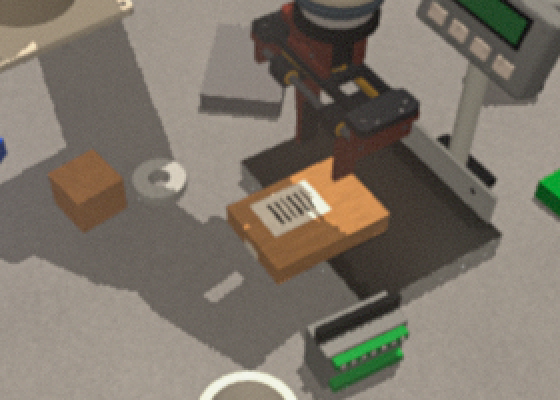

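It has tipped over with the label up at (300,215), its near end overhanging. Lift the tool clear and measure.

Call:
{"name": "arm_command", "arguments": {"increments": [[0, 0, 0, -0.02, 0, -0.04, 60], [0, 0, 0, -0.07, 0, -0.06, 60], [0, 0, 0, -0.12, 0, -0.06, 60], [0, 0, 0, -0.16, 0, -0.06, 60], [0, 0, 0, -0.19, 0, -0.06, 60]]}}

```text
time: 12.1
eef_pos: [0.5463, -0.1456, 0.201]
orientation: [2.324, 2.109, 0.003]
contact_force: [0.2, 0.2, -0.4]
width: 0.604
```

```bash
python3 -c "
from h import *
show();carton(.056,'chk')
for n in ('top','scene'):
    p,d=env.snapshot(n);W=(cloud(env.camera_params(n),d)-O)@S
    m=(abs(W[...,1]-0.0)<.035)&(W[...,2]<.1)
    print(n,[(x,round(float(np.median(W[m&(abs(W[...,0]*1000-x)<4)][:,2]))*1000 if 0 else float(np.median(W[m&(abs(W[...,0]*1000-x)<4)][:,2])*1000),1)) for x in range(-180,60,15)])"
```

```text
t 12.10 corner_s mm [-246.3   -0.8  184. ] pitch -0.0 F_s [ 0.2 -0.2 -0.4] w 0.60 q [-0.28  0.38  1.8  -0.    0.96 -0.18]
chk centre_s [-81.2   1.8  56. ] size [137.5 100.5] yaw deg 0.9 x-range -150.6 -11.7
top [(-180, 0.0), (-165, -0.4), (-150, 53.9), (-135, 56.2), (-120, 56.0), (-105, 56.5), (-90, 56.0), (-75, 56.0), (-60, 55.4), (-45, 55.7), (-30, 55.7), (-15, 55.6), (0, 29.9), (15, 29.8), (30, 29.6), (45, 29.9)]
scene [(-180, -1.3), (-165, -1.7), (-150, 36.9), (-135, 53.7), (-120, 54.4), (-105, 54.6), (-90, 54.6), (-75, 54.8), (-60, 54.5), (-45, 54.2), (-30, 54.8), (-15, 54.4), (0, nan), (15, 28.3), (30, 28.4), (45, 28.2)]
  return _methods._mean(a, axis=axis, dtype=dtype,
  ret = ret.dtype.type(ret / rcount)
```

Flat on the mat (top at 56 mm), yaw 0.9°, near end at x=-151. Now moving behind it and pushing it to the stop.

```bash
python3 -c "
from h import *
plan([(-200,2,100,0),(-180,2,42,0),(-150,2,42,0),(-70,2,42,0)],60)"
```

```text
t 12.25 corner_s mm [-245.3   -0.8  183.5] pitch -0.0 F_s [-0.4  0.1  0.3] w 0.60 q [-0.28  0.38  1.8   0.    0.96 -0.18]
[[0.002,0.0,-0.0,0.0453,-0.0029,0.0835,60],[0.002,0.0,-0.0,0.0653,-0.0031,0.1415,60],[0.002,0.0,-0.0,0.0953,-0.0031,0.1415,60],[0.002,0.0,-0.0,0.1753,-0.0031,0.1415,60]]
```

Call:
{"name": "arm_command", "arguments": {"increments": [[0, 0, 0, 0.025, -0.003, 0.045, 60], [0, 0, 0, 0.045, -0.003, 0.084, 60], [0, 0, 0, 0.06, -0.003, 0.125, 60], [0, 0, 0, 0.065, -0.003, 0.141, 60], [0, 0, 0, 0.08, -0.003, 0.141, 60], [0, 0, 0, 0.09, -0.003, 0.141, 60], [0, 0, 0, 0.096, -0.003, 0.141, 60], [0, 0, 0, 0.103, -0.003, 0.141, 60], [0, 0, 0, 0.11, -0.003, 0.141, 60]]}}

```text
time: 13.15
eef_pos: [0.5554, -0.0344, 0.0607]
orientation: [2.326, 2.107, 0.005]
contact_force: [0.5, -1.6, 0.7]
width: 0.6
```

```bash
python3 -c "
from h import *
plan([(-130,2,42,0),(-75,2,42,0)],60)"
```

```text
t 13.15 corner_s mm [-134.8    1.    43.7] pitch -0.0 F_s [-1.5 -0.6  0.7] w 0.60 q [-0.08  0.59  1.88 -0.    0.67  0.02]
[[0.005,0.0,-0.0,0.0049,-0.0009,0.0017,60],[0.005,0.0,-0.0,0.0598,-0.0009,0.0017,60]]
```

Call:
{"name": "arm_command", "arguments": {"increments": [[0, 0, 0, 0.007, -0.001, 0.001, 60], [0, 0, 0, 0.014, -0.001, 0.001, 60], [0, 0, 0, 0.021, -0.001, 0.001, 60], [0, 0, 0, 0.028, -0.001, 0.001, 60], [0, 0, 0, 0.035, -0.001, 0.001, 60], [0, 0, 0, 0.042, -0.001, 0.001, 60], [0, 0, 0, 0.049, -0.001, 0.001, 60], [0, 0, 0, 0.056, -0.001, 0.001, 60], [0, 0, 0, 0.062, -0.001, 0.001, 60], [0, 0, 0, 0.068, -0.001, 0.001, 60]]}}

```text
time: 14.15
eef_pos: [0.5611, 0.0339, 0.0597]
orientation: [2.326, 2.107, 0.005]
contact_force: [0.0, -1.2, 0.2]
width: 0.598
```

Call:
{"name": "arm_command", "arguments": {"increments": [[0, 0, 0, 0.003, 0, 0, 60], [0, 0, 0, 0.005, 0, 0, 60], [0, 0, 0, 0.005, 0, 0, 60]]}}

```text
time: 14.45
eef_pos: [0.5616, 0.0391, 0.0596]
orientation: [2.326, 2.107, 0.005]
contact_force: [-0.2, -0.3, -0.4]
width: 0.599
```

```bash
python3 -c "
from h import *
show();carton(.056,'chk')"
```

```text
t 14.45 corner_s mm [-61.    2.1  42.6] pitch -0.0 F_s [-0.3  0.1 -0.4] w 0.60 q [ 0.05  0.6   1.86 -0.    0.68  0.15]
chk centre_s [ 67.3 -24.6  56. ] size [21.5 48.5] yaw deg 89.6 x-range 56.4 78.3
```

Front end at about 78–80 mm; the last few mm go in small steps until the force rises.

Call:
{"name": "arm_command", "arguments": {"increments": [[0, 0, 0, 0.002, 0, 0, 60], [0, 0, 0, 0.004, 0, 0, 60], [0, 0, 0, 0.004, 0, 0, 60]]}}

```text
time: 14.8
eef_pos: [0.562, 0.0431, 0.0596]
orientation: [2.326, 2.107, 0.005]
contact_force: [-0.6, 0.4, 0.0]
width: 0.601
```

Call:
{"name": "arm_command", "arguments": {"increments": [[0, 0, 0, 0.0015, 0, 0, 60], [0, 0, 0, 0.0015, 0, 0, 60]]}}

```text
time: 15.0
eef_pos: [0.5622, 0.0445, 0.0596]
orientation: [2.326, 2.107, 0.005]
contact_force: [-0.4, -3.3, 0.2]
width: 0.603
```

Call:
{"name": "arm_command", "arguments": {"increments": [[0, 0, 0, 0.0015, 0, 0, 60], [0, 0, 0, 0.0015, 0, 0, 60]]}}

```text
time: 15.2
eef_pos: [0.5622, 0.0446, 0.0596]
orientation: [2.324, 2.107, 0.002]
contact_force: [0.2, -10.6, 1.5]
width: 0.597
```

Contact with the stop: 10.6 N and no more motion. Backing off and checking.

Call:
{"name": "arm_command", "arguments": {"increments": [[0, 0, 0, -0.005, 0, 0, 60], [0, 0, 0, -0.04, 0, 0, 60], [0, 0, 0, -0.09, 0, -0.03, 60], [0, 0, 0, -0.14, 0, -0.08, 60], [0, 0, 0, -0.19, 0, -0.12, 60], [0, 0, 0, -0.2, 0, -0.12, 60], [0, 0, 0, -0.2, 0, -0.12, 60]]}}

```text
time: 15.9
eef_pos: [0.5442, -0.1586, 0.1841]
orientation: [2.323, 2.097, 0.008]
contact_force: [0.4, 0.9, 0.1]
width: 0.604
```

```bash
python3 -c "
from h import *
show();carton(.056,'final',True)"
```

```text
t 15.90 corner_s mm [-2.596e+02 -2.000e-01  1.671e+02] pitch -0.2 F_s [ 0.9 -0.4  0.1] w 0.60 q [-0.3   0.4   1.81 -0.    0.91 -0.2 ]
final centre_s [13.6  0.7 56. ] size [141.1 100.6] yaw deg 0.9 x-range -57.7 84.9
```

View pics/final.png

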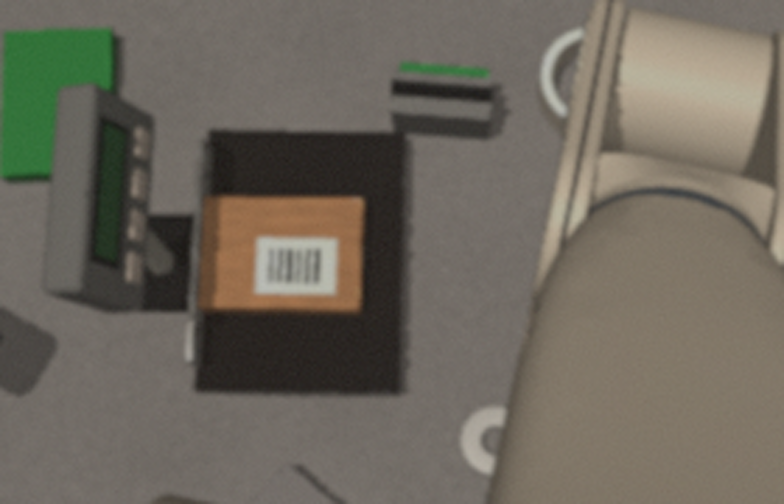

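The carton (203–363, 197–312) lies label up against the stop at x≈203, square and wholly on the mat. The module and bearing are unmoved and the robot is clear. Handing in.

```bash
python3 -c "
from workcell import env
print(env.close_job())"
```

```text
the job is handed in; nothing more can be done
None
```

The carton now lies label up on the platform with its end against the parcel stop. I handed the job in at about 16 s of the 72 s allowed; the hand-in reports no verdict.

I pushed it square to the scale with the open fingers and carried its free end up to standing. After letting go I tipped it over the front edge and slid it back to the stop.

| Check | Measured | Allowed |
|---|---|---|
| Carton centre x, scale frame | 13.6 mm | 11 to 19.5 mm |
| Carton centre y, scale frame | 0.7 mm | ±70 mm |
| Yaw to the scale | 0.9° | under 4° |
| Front end | 84.9 mm | stop face at 85 mm |
| Highest push force I read | about 13 N | 20 N |

- **Height:** the top face measured 56 mm just after tipping over, which is right for lying flat on the mat. I did not measure the height again after the final slide.
- **Force:** I only read it at the end of each move, so a short peak in between could have been missed.
- **Position:** the top-camera figure of 13.6 mm is about 1.4 mm short of touching the stop. The firm 10.6 N contact with no further movement says it was seated, and the gap is within the camera's error.
- **Bystanders:** the module and bearing are unmoved in the last picture. The arm hid the rest of the tape roll, so I judged that from its visible part. The small carton, stapler and marker were out of that view, but the arm's path kept clear of them.

No check failed.

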